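# Tip the chocolates out of the heavy tub

### The job

Serve the two gold chocolates: rock the heavy white tub with the red knob forward on its front base edge, without lifting it off its stand, so that they roll into the wooden tray in front of it. Then rock it back and leave it standing upright where it was, and do not disturb the other tub, the one with the blue knob.

Things in the scene. Friction and masses are not known exactly. Their poses are not given: they have to be found in the camera images.
- choc_tub_knob (a point): Centre of the red ball knob (28 mm across) of the white stoneware tub (0.8 kg). Tub axes: x level towards its pouring front, z up. The knob is on a level steel stem, 12 mm thick, at the back of the tub near the rim; its centre is 35 mm behind the back wall. Pinched from above along the tub's y, the knob turns freely between the fingers, which can stay vertical while the tub rocks.
- choc_tub_edge (a point): Middle of that tub's front base edge (100 mm, along y), its rocking axis, resting by friction on a fixed black stand 85 mm high. Tub axes; the knob's centre is 135 mm behind (-x) and 105 mm above it. Front wall leans out 45 degrees; lip 80 mm ahead and 100 mm up. Balls roll out well at 62 to 68 degrees of forward tilt, lip then over the tray; past about 55 the tub topples if let go.
- choc_tray: Fixed open wooden tray in front of the red-knobbed tub's stand, 200 mm (x) by 160 mm (y), 35 mm high, walls 5 mm thick. Origin: centre of its underside, on the counter. Its x axis points away from the stand.
- choc1_center (a point): Centre of a gold-wrapped chocolate ball, 34 mm across, 25 g, loose on the floor of the red-knobbed tub at the start.
- choc2_center (a point): Centre of the second gold-wrapped chocolate ball, the same as the first.
- mint_tub_edge (a point): Middle of the front lower edge of the other tub (blue knob, green balls, the same shape, on the same kind of stand with its own tray): leave it alone.

How it is judged:
By the outcome, as a careful person would: the job done as asked, in the order asked, and still so for the second after the job is handed in, with the robot touching nothing.
It also fails if it takes over 48 s, if anything falls off the work surface, if the arm or the gripper's body presses on something with over 40 N, if the wrist force passes 120 N, or if a joint passes its speed limit or range.

### The arm

A 7-joint arm with a two-finger parallel gripper is mounted at the origin on the work surface. World frame = base frame: x ahead of the robot, y to its left, z up, the work surface at z = 0. Lengths are in mm, angles in rad, forces in N, time in s.
With the tool pointing down it reaches from about 400 to 900 mm from the base axis. Payload 5.6 kg.
Tool frame: the origin (TCP) lies midway between the tips of the shut fingers; the grasp point (between the pads) lies robot.grasp_offset behind it (robot.grasp_offset is the distance from the TCP to the grasp point, in mm); x points along the fingers, y is the direction in which the jaws open and shut, and the axes are right-handed (so a half turn about x gives the same grasp; the last joint's range is limited). The gripper opens to 92 mm and grips with 3 to 60 N. Pads are 20 mm wide; open, the fingers measure 128 mm over their backs; the gripper's body (75 mm by 189 mm) begins 69 mm behind the grasp point.
Start: joints at [-1.37, 0.468, -0.012, 1.603, 0.006, 1.071, -0.056], TCP at [156.946, 630.775, 214.592] pointing down, gripper open.
Joint ranges: [-2.53, 2.53], [-0.31, 2.02], [-1.57, 1.55], [0.28, 2.44], [-1.29, 4.43], [0.15, 1.84], [-2.92, 2.92]. Speed limits (rad/s): [2.57, 2.57, 3.14, 3.14, 3.14, 3.14, 3.14].

### API

Orientations are given as a rotation vector (axis times angle).
In Python, from workcell import robot gives the robot as it stands. The module is installed in compiled form; this text tells all that it offers.
- The arm moves only by the tool apply_moves, never from a script. Its argument "steps" is text: rows parted by semicolons, each of 5 numbers parted by spaces: the opening, from 0 (shut) to 1 (fully open), then the shift along the tool's x, y, z in units of 25 mm (1.0 is 25 mm), then the turn about the tool's x in units of 8 degrees (1.0 is 8 degrees). In form: grip tx ty tz spin; .... A call has 1 to 8 rows; each row is the pose to reach, as a shift and turn from the pose measured when the call began, along the tool's axes at that moment; what a row does not reach only later rows make up. A row lasts 1/8 s, in which the tool goes at most 62.5 mm and 10.7 degrees, less where a joint would pass 70% of its speed; a pose out of reach is approached as far as the arm can. A call with a gripper value outside its range is refused whole. The fingers move at their own pace and stop on an object; the grip force is fixed at half the most. Time passes only in rows, so rows that repeat a pose let the fingers close. It gives the time, the measured TCP pose, the force and the opening at its end, in the units of the state.
- robot.state(): the state, without advancing time (a new reading comes with each control period).
- robot.read_camera(name): name is "scene" or "top" or "wrist"; returns a dict with "image" (420x560x3 uint8, red, green, blue), "z_map" (420x560 float32, mm along the optical axis (not along the pixel's ray), 0 where there is no reading), "vfov" (degrees; the focal length in pixels is half the picture's height over the tangent of half this angle, whatever the lens; pixels are square), "cx", "cy" (the principal point, pixels), "cam_to_world" (4x4, takes a point from camera to world coordinates). Camera axes: x right, y up, looking along -z (the intrinsics and any distortion apply to the point x, -y, -z); pixel columns grow to the right and rows downward; lengths in mm; the calibration is good to about 2 mm. A picture is of the moment at which its call begins.
- robot.sign_off(): hands the job in, once; it reports no verdict.
Trained networks look in the newest picture that a camera, given by its name, has taken for a name from the list of things; names that differ only in an ending like _2 or _b are one class to them, and where a whole thing is asked for, a point or a joint stands for the part that bears it (a point fixed in the world has none). Each returns a list of dicts, best first, with "score" (0 to 1); they miss things now and then, are a little off and sometimes report something else, mostly with a low value. They report only what shows in the picture. A call takes as long as a camera call.
- robot.look_for(camera, thing): "box" ([centre column, centre row, width, height] in pixels, round what is visible of it).
The state is a dict: "time": time; "joints": joint angles; "joint_vel": joint speeds; "joint_efforts": joint torques, N m; "ee_pos": TCP position; "ee_rot": TCP orientation; "wrist_force": force on the tool from outside, world axes, zero at the start; "ft_torque": the same for the moment, N m; "grip_width": finger opening in mm.
Only numpy, scipy, OpenCV 4.12 (cv2) and the standard library are available. Lean on these libraries where they do the work, as an engineer would, in place of code of your own. Each camera call takes 0.05 s, during which the arm holds its last target.

## Working session

There is one attempt and no reset: what is moved stays moved. The work goes in short steps, Python scripts to look and compute and a tool call to move; the robot and the scene stay as the last step left them, time stands still between calls to the robot, and variables do not carry over. Pictures are saved under pics/ and viewed, and the job is handed in when it is done.

Besides the shell and the picture viewer there is one more tool, called after ">>>" as name(argument=value, ...) on one line, values as JSON. apply_moves: Moves the arm, as the interface text tells. Its arguments: {"type":"object","properties":{"steps":{"type":"string"}},"required":["steps"]}

```bash
mkdir -p pics; cat > h.py <<'E'
import numpy as np, cv2
from workcell import robot
def cam(n,save=None):
    d=robot.read_camera(n)
    if save: cv2.imwrite('pics/'+save+'.png',d['image'][:,:,::-1])
    return d
def px(d,u,v,z=None):
    f=210/np.tan(np.radians(d['vfov']/2))
    if z is None:
        z=d['z_map'][int(round(v)),int(round(u))]
    p=np.array([(u-d['cx'])/f*z,-(v-d['cy'])/f*z,-z,1])
    return (d['cam_to_world']@p)[:3]
def world(d):
    f=210/np.tan(np.radians(d['vfov']/2))
    v,u=np.mgrid[0:420,0:560]; z=d['z_map']
    P=np.stack([(u-d['cx'])/f*z,-(v-d['cy'])/f*z,-z,np.ones_like(z)],-1)
    return (P@d['cam_to_world'].T)[...,:3]
E
python3 - <<'E'
from h import *
s=robot.state(); print({k:np.round(v,3) for k,v in s.items()}, robot.grasp_offset)
for n in ('scene','top','wrist'):
    d=cam(n,n+'0'); print(n,d['vfov'],d['cx'],d['cy'],[k for k in d])
    for t in ('choc_tub_knob','choc_tub_edge','choc_tray','choc1_center','mint_tub_edge'):
        for r in robot.look_for(n,t)[:3]:
            b=r['box']; print(t,round(r['score'],2),np.round(b), np.round(px(d,b[0],b[1])))
E
```

```text
{'time': np.float64(0.0), 'joints': array([-1.37 ,  0.468, -0.012,  1.604,  0.006,  1.071, -0.056]), 'joint_vel': array([-0.001,  0.001, -0.001,  0.001, -0.001,  0.002, -0.   ]), 'joint_efforts': array([ 1.0000e-03, -5.2057e+01, -1.2000e-02, -2.4374e+01, -5.7000e-02,
        1.7000e-02,  0.0000e+00]), 'ee_pos': array([156.83 , 630.199, 213.651]), 'ee_rot': array([ 0.19 ,  1.562, -0.193]), 'wrist_force': array([-0.132,  0.495, -0.071]), 'ft_torque': array([-0.018, -0.039,  0.017]), 'grip_width': np.float64(92.057)} 18.700000000000003
scene 56.31637197828547 276.08155387173866 213.16055364857257 ['image', 'z_map', 'vfov', 'cx', 'cy', 'cam_to_world']
choc_tub_knob 0.98 [181. 265. 137. 108.] [ 553. -217.  137.]
choc_tub_edge 0.74 [162. 277.  11.  13.] [ 595. -266.  202.]
choc_tub_edge 0.59 [181. 265. 133. 110.] [ 553. -216.  137.]
choc_tray 0.7 [263. 356. 146. 128.] [ 719. -193.    4.]
choc1_center 0.55 [182. 267.  22.  18.] [ 557. -217.  136.]
choc1_center 0.36 [163. 277.  12.   9.] [ 550. -251.  136.]
mint_tub_edge 0.75 [352. 139.  94.  83.] [547. 253. 135.]
top 43.26964576815146 277.24024987292205 224.10265750080063 ['image', 'z_map', 'vfov', 'cx', 'cy', 'cam_to_world']
choc_tub_edge 0.91 [394. 238.  75. 117.] [ 565. -243.  102.]
choc_tray 0.66 [364. 174.  80.  98.] [ 727. -196.    8.]
mint_tub_edge 0.93 [178. 250.  70. 115.] [548. 220. 133.]
mint_tub_edge 0.21 [396. 238.  71. 110.] [ 565. -246.  102.]
wrist 60.39247075674746 281.5489974362437 204.67917906706725 ['image', 'z_map', 'vfov', 'cx', 'cy', 'cam_to_world']
```

View pics/scene0.png

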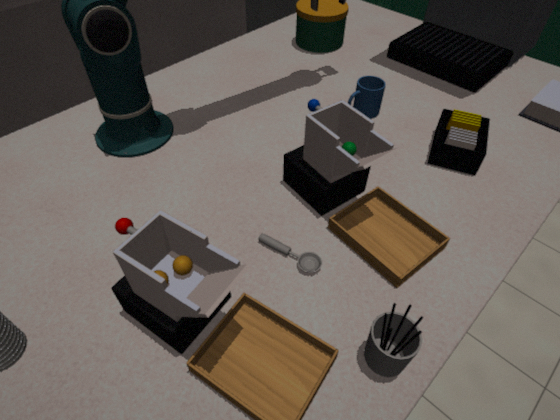

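View pics/top0.png

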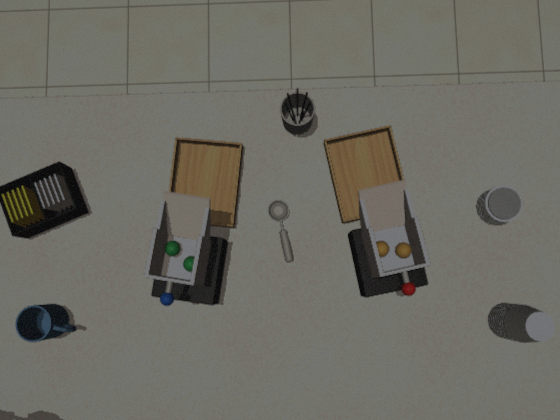

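The scene view shows the red-knob tub at lower left (knob at about 124,226) with two gold balls inside and its tray in front. In the top view, that knob is at about (408,289). The blue-knob tub is on the left. Next I'll measure the knob and the tub axes.

```bash
python3 - <<'E'
from h import *
W={}
for n in ('scene','top'):
    d=cam(n); im=d['image'].astype(int); w=world(d)
    r=(im[...,0]>90)&(im[...,1]<50)&(im[...,2]<50)&(d['z_map']>0)
    k,lab,st,ce=cv2.connectedComponentsWithStats(r.astype(np.uint8))
    for i in range(1,k):
        if st[i,4]>15:
            m=lab==i; P=w[m]; c=d['cam_to_world'][:3,3]
            # sphere fit w fixed r
            from scipy.optimize import least_squares
            f=lambda x:np.linalg.norm(P-x,axis=1)-14
            med=np.median(P,0); x0=med+(med-c)/np.linalg.norm(med-c)*10
            s=least_squares(f,x0,loss='soft_l1'); 
            f_=210/np.tan(np.radians(d['vfov']/2))
            print(n,st[i],np.round(ce[i],1),'med',np.round(med,1),'sph',np.round(s.x,1), 'zmax',np.round(np.percentile(P[:,2],97),1))
            print(' ray centre', np.round(px(d,*ce[i],z=np.median(d['z_map'][m])+9.5),1))
    W[n]=w
    z=w[...,2]
    # region of red tub
    box=(w[...,0]>430)&(w[...,0]<850)&(w[...,1]<-90)&(w[...,1]>-330)
    for lo,hi,nm in((80,90,'stand'),(28,42,'trayrim'),(178,200,'rim high'),(200,215,'rim')):
        m=box&(z>lo)&(z<hi)&(d['z_map']>0)
        if m.sum()>20:
            P=w[m][:,:2].astype(np.float32); R=cv2.minAreaRect(P)
            print(n,nm,m.sum(),R, 'z',np.percentile(w[m][:,2],[5,50,95]).round())
    h,e=np.histogram(z[box&(d['z_map']>0)],bins=range(0,240,5)); print(list(zip(e[:-1],h)))
np.savez('w.npz',**W)
E
```

```text
scene [115 218  16  12 138] [122.5 223.4] med [ 465.5 -252.3  200.4] sph [ 461.8 -251.   189.4] zmax 203.4
 ray centre [ 458.6 -250.6  193.5]
scene stand 1125 ((540.3377685546875, -288.154541015625), (151.60641479492188, 37.50931167602539), 12.743311882019043) z [82. 84. 86.]
scene trayrim 1650 ((643.6900634765625, -217.04246520996094), (373.80426025390625, 161.0810546875), 11.0899076461792) z [29. 34. 38.]
scene rim high 2360 ((562.68017578125, -230.3337860107422), (224.71340942382812, 102.36521911621094), 12.285283088684082) z [179. 186. 199.]
scene rim 1043 ((524.0879516601562, -238.14353942871094), (144.75491333007812, 102.05223846435547), 11.727689743041992) z [201. 204. 206.]
[(np.int64(0), np.int64(8440)), (np.int64(5), np.int64(3258)), (np.int64(10), np.int64(403)), (np.int64(15), np.int64(385)), (np.int64(20), np.int64(388)), (np.int64(25), np.int64(386)), (np.int64(30), np.int64(1089)), (np.int64(35), np.int64(362)), (np.int64(40), np.int64(93)), (np.int64(45), np.int64(85)), (np.int64(50), np.int64(92)), (np.int64(55), np.int64(91)), (np.int64(60), np.int64(85)), (np.int64
[... 2506 characters left out ...]
136)), (np.int64(125), np.int64(197)), (np.int64(130), np.int64(265)), (np.int64(135), np.int64(296)), (np.int64(140), np.int64(176)), (np.int64(145), np.int64(148)), (np.int64(150), np.int64(180)), (np.int64(155), np.int64(160)), (np.int64(160), np.int64(187)), (np.int64(165), np.int64(186)), (np.int64(170), np.int64(178)), (np.int64(175), np.int64(207)), (np.int64(180), np.int64(409)), (np.int64(185), np.int64(282)), (np.int64(190), np.int64(138)), (np.int64(195), np.int64(147)), (np.int64(200), np.int64(522)), (np.int64(205), np.int64(176)), (np.int64(210), np.int64(0)), (np.int64(215), np.int64(0)), (np.int64(220), np.int64(0)), (np.int64(225), np.int64(0)), (np.int64(230), np.int64(0))]
```

```bash
cat >> h.py <<'E'
from scipy.spatial.transform import Rotation as R
YAW=np.radians(11.6); KN=np.array([459,-250.5,190.])
TX=np.array([np.cos(YAW),np.sin(YAW),0]); TY=np.array([-np.sin(YAW),np.cos(YAW),0])
ED=KN+135*TX-np.array([0,0,105.])
def go(tcps,dyaw=0):
    s=robot.state(); M=R.from_rotvec(s['ee_rot']).as_matrix()
    for t in tcps: print('shift units',np.round(M.T@(np.array(t)-s['ee_pos'])/25,2))
def st():
    s=robot.state(); M=R.from_rotvec(s['ee_rot']).as_matrix()
    print('t',round(float(s['time']),2),'ee',np.round(s['ee_pos'],1),'F',np.round(s['wrist_force'],1),'w',round(float(s['grip_width']),1),'q',np.round(s['joints'],2))
    print('x',M[:,0].round(3),'y',M[:,1].round(3),'z',M[:,2].round(3))
    a=np.degrees(np.arctan2(M[1,1],M[0,1])); want=np.degrees(YAW)+90
    e=(want-a+90)%180-90
    print('tool y yaw',a.round(1),'need world yaw turn',e.round(1),'spin units (tool x down => neg)',(-e/8).round(2))
E
python3 - <<'E'
from h import *
st(); s=robot.state()
p=s['ee_pos']
go([p+[0,0,130],[320,420,340],[450,150,340],[459,-60,320],[459,-250.5,320]])
E
```

```text
t 1.0 ee [156.9 630.8 214.6] F [-0.4 -0.7  0.2] w 92.3 q [-1.37  0.47 -0.01  1.6   0.01  1.07 -0.06]
x [ 0. -0. -1.] y [ 0.241  0.97  -0.   ] z [ 0.97  -0.241  0.   ]
tool y yaw 76.0 need world yaw turn 25.6 spin units (tool x down => neg) -3.2
shift units [-5.2 -0.   0. ]
shift units [-5.02 -6.61  8.37]
shift units [ -5.02 -15.83  16.02]
shift units [ -4.22 -23.9   18.4 ]
shift units [ -4.22 -31.29  20.24]
```

>>> apply_moves(steps="1 -2.5 0 0 0; 1 -4.5 -0.5 0.5 0; 1 -5 -2 2 -0.4; 1 -5 -3.5 4 -0.8; 1 -5 -5 6 -1.2; 1 -5 -6.6 7.6 -1.6; 1 -5 -8.2 9.2 -2; 1 -5 -9.8 10.8 -2.4")

```text
time: 2.0
ee_pos: [360.6, 326.1, 339.9]
ee_rot: [-0.072, 1.569, 0.074]
wrist_force: [1.1, 0.0, 0.5]
grip_width: 92.4
```

```bash
python3 - <<'E'
from h import *
st()
go([[450,150,340],[459,-60,320],[459,-250.5,320]])
E
```

```text
t 2.0 ee [360.6 326.1 339.9] F [1.1 0.  0.5] w 92.4 q [-0.94  0.07  0.14  1.84 -0.01  1.23  0.87]
x [ 0.001  0.001 -1.   ] y [-0.093  0.996  0.001] z [0.996 0.093 0.001]
tool y yaw 95.3 need world yaw turn 6.3 spin units (tool x down => neg) -0.78
shift units [-0.01 -7.34  2.91]
shift units [  0.79 -15.74   2.49]
shift units [  0.78 -23.33   1.78]
```

>>> apply_moves(steps="1 0 -2.2 1 -0.2; 1 0 -4.6 2 -0.4; 1 0 -7 2.9 -0.6; 1 0 -9.2 2.9 -0.8; 1 0 -11.4 2.8 -0.8; 1 0 -13.6 2.6 -0.8; 1 0 -15.8 2.5 -0.8; 1 0 -18 2.3 -0.8")

```text
time: 3.0
ee_pos: [459.5, -118.3, 340.0]
ee_rot: [-0.16, 1.563, 0.162]
wrist_force: [0.8, 0.2, 0.8]
grip_width: 92.0
```

```bash
python3 - <<'E'
from h import *
st()
go([[459,-250.5,300],[459,-250.5,250]])
E
```

```text
t 3.0 ee [ 459.5 -118.3  340. ] F [0.8 0.2 0.8] w 92.0 q [-0.41  0.03  0.61  1.89 -0.02  1.23  1.99]
x [ 0.002  0.001 -1.   ] y [-0.204  0.979  0.001] z [0.979 0.204 0.002]
tool y yaw 101.7 need world yaw turn -0.1 spin units (tool x down => neg) 0.02
shift units [ 1.59 -5.17 -1.1 ]
shift units [ 3.59 -5.17 -1.1 ]
```

>>> apply_moves(steps="1 0 -2 -0.4 0; 0.7 0.5 -4 -0.8 0; 0.7 1.6 -5.17 -1.1 0; 0.7 1.6 -5.17 -1.1 0; 0.7 1.6 -5.17 -1.1 0")

```text
time: 3.62
ee_pos: [459.5, -249.6, 300.3]
ee_rot: [-0.161, 1.562, 0.163]
wrist_force: [1.0, 0.6, -0.2]
grip_width: 64.4
```

```bash
python3 - <<'E'
from h import *
st()
d=cam('wrist','wr1'); d2=cam('scene','sc1'); w=world(d)
im=d['image'].astype(int)
r=(im[...,0]>90)&(im[...,1]<50)&(im[...,2]<50)&(d['z_map']>0)
print(r.sum())
if r.sum()>10:
    P=w[r]; print(np.median(P,0),np.percentile(P,[2,98],axis=0), np.argwhere(r).mean(0))
    from scipy.optimize import least_squares
    c=np.median(P,0);print(least_squares(lambda x:np.linalg.norm(P-x,axis=1)-14,c-[0,0,10],loss='soft_l1').x)
m=(w[...,2]>199)&(w[...,2]<210)&(d['z_map']>0)&~r
if m.sum()>50: print(cv2.minAreaRect(w[m][:,:2].astype(np.float32)))
go([[459,-250.5,190-18.7]])
E
```

```text
t 3.62 ee [ 459.5 -249.6  300.3] F [ 1.   0.6 -0.2] w 64.4 q [-0.21  0.18  0.75  1.85 -0.14  1.16  2.36]
x [ 0.002  0.002 -1.   ] y [-0.204  0.979  0.001] z [0.979 0.204 0.003]
tool y yaw 101.8 need world yaw turn -0.2 spin units (tool x down => neg) 0.02
732
[ 456.29531664 -248.40270495  201.38204197] [[ 446.99674666 -258.98044105  194.67472346]
 [ 467.55454385 -237.35302155  204.77006379]] [202.33469945 281.60382514]
[ 459.24548217 -248.33759845  190.32462665]
((511.52813720703125, -236.9320068359375), (102.37075805664062, 102.45748901367188), 10.538619995117188)
shift units [ 5.18 -0.05 -0.06]
```

View pics/wr1.png

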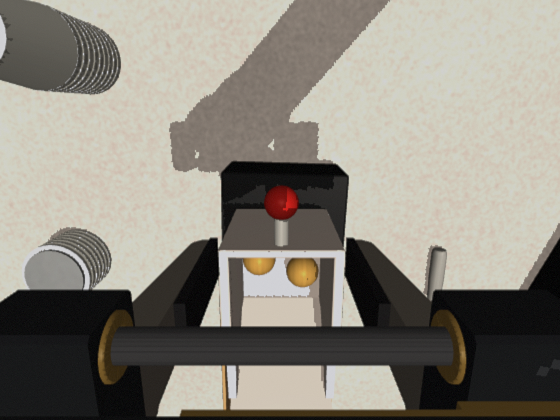

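The wrist view shows the knob at (281,202), midway between the fingers, and the tub squared up with the tool. I'll go down and pinch it.

>>> apply_moves(steps="0.7 2 0 0 0; 0.7 3.8 0 0 0; 0.7 5.15 0 0 0; 0.7 5.15 0 0 0; 0.3 5.15 0 0 0; 0 5.15 0 0 0; 0 5.15 0 0 0; 0 5.15 0 0 0")

```text
time: 4.72
ee_pos: [460.7, -249.2, 172.6]
ee_rot: [-0.162, 1.56, 0.163]
wrist_force: [-0.1, 1.9, 4.0]
grip_width: 26.4
```

```bash
python3 - <<'E'
from h import *
st()
cam('scene','sc2')
E
```

```text
t 4.72 ee [ 460.7 -249.2  172.6] F [-0.1  1.9  4. ] w 26.4 q [-0.14  0.35  0.7   1.99 -0.29  0.9   2.49]
x [ 0.005  0.001 -1.   ] y [-0.206  0.979  0.   ] z [0.979 0.206 0.005]
tool y yaw 101.9 need world yaw turn -0.3 spin units (tool x down => neg) 0.04
```

View pics/sc2.png

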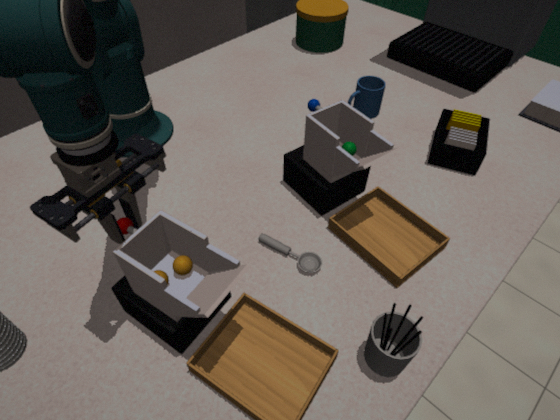

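Gripped at 26.4 mm. Now I'll rock it slowly along the arc about the front edge, starting with 24°.

>>> apply_moves(steps="0 -0.34 0 0.31 0; 0 -0.68 0 0.64 0; 0 -1.0 0 0.99 0; 0 -1.3 0 1.37 0; 0 -1.56 0 1.77 0; 0 -1.8 0 2.18 0; 0 -1.8 0 2.18 0")

```text
time: 5.65
ee_pos: [514.9, -237.9, 218.4]
ee_rot: [-0.163, 1.559, 0.164]
wrist_force: [-3.4, -0.9, 0.0]
grip_width: 26.4
```

```bash
cat >> h.py <<'E'
T0=np.array([460.7,-249.2,172.6])
def arc(ths,r=171.0,T=T0):
    s=robot.state(); M=R.from_rotvec(s['ee_rot']).as_matrix()
    for th in ths:
        a=np.radians(142.125-th)
        t=T+(r*np.cos(a)+135)*TX+np.array([0,0,r*np.sin(a)-105])
        print(th,np.round(M.T@(t-s['ee_pos'])/25,2))
    d=s['ee_pos']-T; x=d@TX-135; z=d[2]+105
    print('now r',np.hypot(x,z).round(1),'theta',(142.125-np.degrees(np.arctan2(z,x))).round(1),'lat',(d@TY).round(1))
E
python3 - <<'E'
from h import *
st(); cam('scene','sc3')
arc([28,32,36,40,44,48])
E
```

```text
t 5.65 ee [ 514.9 -237.9  218.4] F [-3.4 -0.9  0. ] w 26.4 q [-0.18  0.37  0.7   1.85 -0.28  1.02  2.41]
x [ 0.006  0.001 -1.   ] y [-0.207  0.978 -0.   ] z [0.978 0.207 0.006]
tool y yaw 101.9 need world yaw turn -0.3 spin units (tool x down => neg) 0.04
28 [-0.22 -0.01  0.42]
32 [-0.4  -0.01  0.87]
36 [-0.55 -0.01  1.32]
40 [-0.66 -0.01  1.78]
44 [-0.74 -0.02  2.25]
48 [-0.79 -0.02  2.73]
now r 170.6 theta 24.0 lat 0.1
```

View pics/sc3.png

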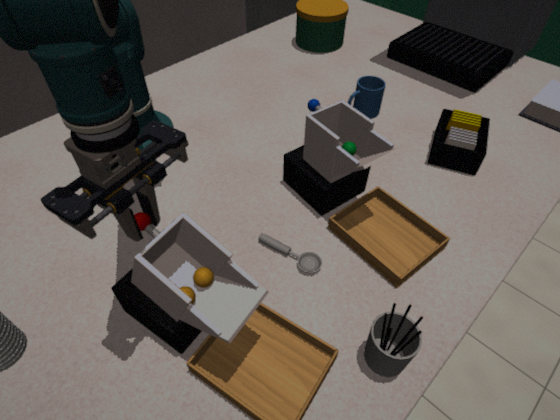

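It is rocking cleanly: forces are small, the knob is held, and the balls are at (203,276) and (187,295), against the front wall.

>>> apply_moves(steps="0 -0.22 0 0.42 0; 0 -0.4 0 0.87 0; 0 -0.55 0 1.32 0; 0 -0.66 0 1.78 0; 0 -0.74 0 2.25 0; 0 -0.79 0 2.73 0; 0 -0.79 0 2.73 0")

```text
time: 6.58
ee_pos: [582.0, -223.8, 238.3]
ee_rot: [-0.164, 1.559, 0.164]
wrist_force: [-0.2, -0.7, 0.0]
grip_width: 26.3
```

```bash
python3 - <<'E'
from h import *
st(); cam('scene','sc4')
arc([51,54,57,60,63,65,66])
E
```

```text
t 6.58 ee [ 582.  -223.8  238.3] F [-0.2 -0.7  0. ] w 26.3 q [-0.19  0.45  0.68  1.69 -0.31  1.11  2.36]
x [ 0.005  0.    -1.   ] y [-0.207  0.978 -0.001] z [0.978 0.207 0.005]
tool y yaw 102.0 need world yaw turn -0.4 spin units (tool x down => neg) 0.05
51 [-0.01 -0.01  0.34]
54 [-0.01 -0.02  0.7 ]
57 [ 0.01 -0.02  1.06]
60 [ 0.05 -0.02  1.41]
63 [ 0.11 -0.02  1.77]
65 [ 0.17 -0.02  2.  ]
66 [ 0.19 -0.02  2.12]
now r 171.0 theta 48.1 lat 0.3
```

View pics/sc4.png

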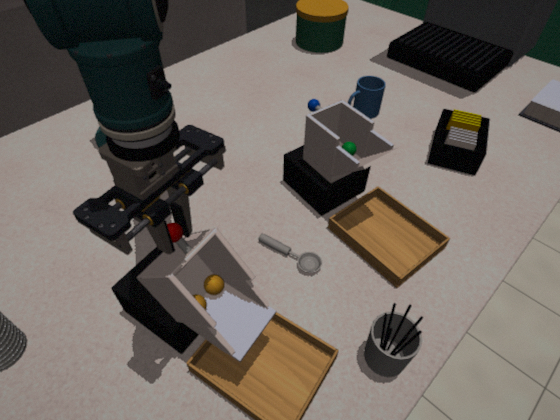

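At 48° the tub is still on its edge and the balls are still inside. I'll continue to 65° and hold.

>>> apply_moves(steps="0 0 0 0.34 0; 0 0 0 0.7 0; 0 0.02 0 1.06 0; 0 0.06 0 1.41 0; 0 0.12 0 1.77 0; 0 0.17 0 2.0 0; 0 0.17 0 2.0 0; 0 0.17 0 2.0 0")

```text
time: 7.62
ee_pos: [630.3, -214.1, 234.6]
ee_rot: [-0.163, 1.559, 0.163]
wrist_force: [1.2, -1.8, 5.3]
grip_width: 26.6
```

>>> apply_moves(steps="0 0 0 0 0; 0 0 0 0 0; 0 0 0 0 0; 0 0 0 0 0; 0 0 0 0 0; 0 0 0 0 0; 0 0 0 0 0; 0 0 0 0 0")

```text
time: 8.62
ee_pos: [630.3, -214.1, 234.6]
ee_rot: [-0.163, 1.559, 0.163]
wrist_force: [-0.3, -1.6, 4.7]
grip_width: 26.7
```

```bash
python3 - <<'E'
from h import *
st(); cam('scene','sc5'); cam('top','top5')
arc([65,62,59,56,52,48,44,40])
E
```

```text
t 8.62 ee [ 630.3 -214.1  234.6] F [-0.3 -1.6  4.7] w 26.7 q [-0.18  0.53  0.66  1.58 -0.35  1.15  2.34]
x [ 0.006  0.    -1.   ] y [-0.206  0.979 -0.001] z [0.978 0.206 0.006]
tool y yaw 101.9 need world yaw turn -0.3 spin units (tool x down => neg) 0.04
65 [ 0.01 -0.01 -0.  ]
62 [-0.06 -0.01 -0.35]
59 [-0.11 -0.01 -0.71]
56 [-0.15 -0.01 -1.06]
52 [-0.17 -0.   -1.54]
48 [-0.15 -0.   -2.02]
44 [-0.1   0.   -2.49]
40 [-0.02  0.   -2.96]
now r 171.3 theta 65.0 lat 0.3
```

View pics/sc5.png

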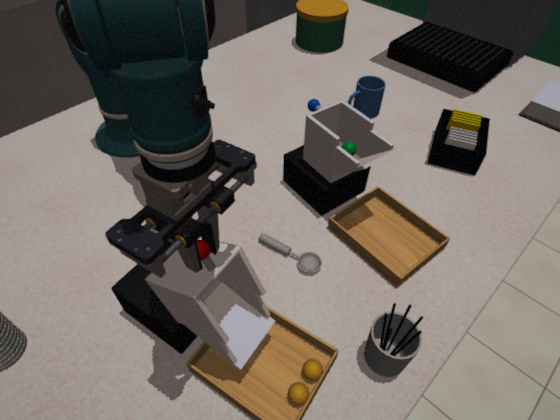

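View pics/top5.png

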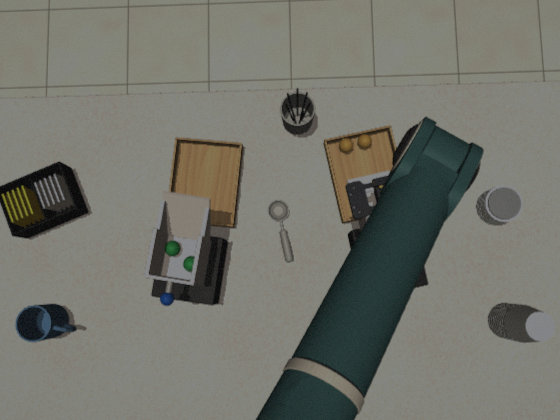

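Both gold balls are in the tray, at (312,369) and (299,393) in the scene view. Now I'll rock the tub back along the same arc.

>>> apply_moves(steps="0 -0.06 0 -0.35 0; 0 -0.11 0 -0.71 0; 0 -0.15 0 -1.06 0; 0 -0.17 0 -1.54 0; 0 -0.15 0 -2.02 0; 0 -0.1 0 -2.49 0; 0 -0.02 0 -2.96 0; 0 -0.02 0 -2.96 0")

```text
time: 9.72
ee_pos: [556.4, -229.4, 234.1]
ee_rot: [-0.161, 1.56, 0.163]
wrist_force: [0.6, -0.6, 0.4]
grip_width: 26.4
```

```bash
python3 - <<'E'
from h import *
st()
arc([36,32,28,24,20,16,13,10,8,6,4,2,0])
E
```

```text
t 9.72 ee [ 556.4 -229.4  234.1] F [ 0.6 -0.6  0.4] w 26.4 q [-0.19  0.42  0.69  1.74 -0.3   1.09  2.38]
x [ 0.004  0.001 -1.   ] y [-0.205  0.979  0.   ] z [0.979 0.205 0.004]
tool y yaw 101.8 need world yaw turn -0.2 spin units (tool x down => neg) 0.03
36 [ 0.09 -0.01 -0.41]
32 [ 0.23 -0.   -0.87]
28 [ 0.41 -0.   -1.31]
24 [ 0.62 -0.   -1.74]
20 [ 0.86  0.   -2.15]
16 [ 1.12  0.   -2.55]
13 [ 1.34  0.   -2.83]
10 [ 1.57  0.   -3.11]
8 [ 1.74  0.01 -3.28]
6 [ 1.9   0.01 -3.45]
4 [ 2.08  0.01 -3.61]
2 [ 2.26  0.01 -3.77]
0 [ 2.44  0.01 -3.92]
now r 170.6 theta 39.5 lat 0.2
```

>>> apply_moves(steps="0 0.09 0 -0.41 0; 0 0.23 0 -0.87 0; 0 0.41 0 -1.31 0; 0 0.62 0 -1.74 0; 0 0.86 0 -2.15 0; 0 1.12 0 -2.55 0; 0 1.34 0 -2.83 0; 0 1.34 0 -2.83 0")

```text
time: 10.72
ee_pos: [486.5, -244.0, 200.0]
ee_rot: [-0.161, 1.561, 0.163]
wrist_force: [-0.2, 1.3, -0.4]
grip_width: 26.1
```

```bash
python3 - <<'E'
from h import *
st()
arc([11,9,7,5,3,1.5,0])
E
```

```text
t 10.72 ee [ 486.5 -244.   200. ] F [-0.2  1.3 -0.4] w 26.1 q [-0.16  0.35  0.7   1.92 -0.28  0.97  2.44]
x [ 0.003  0.002 -1.   ] y [-0.205  0.979  0.001] z [0.979 0.205 0.003]
tool y yaw 101.8 need world yaw turn -0.2 spin units (tool x down => neg) 0.03
11 [ 0.14  0.   -0.15]
9 [ 0.3   0.   -0.33]
7 [ 0.47  0.   -0.5 ]
5 [ 0.64  0.   -0.67]
3 [ 0.82  0.   -0.83]
1.5 [ 0.95  0.   -0.94]
0 [ 1.09  0.   -1.06]
now r 171.3 theta 12.7 lat -0.0
```

>>> apply_moves(steps="0 0.14 0 -0.15 0; 0 0.3 0 -0.33 0; 0 0.47 0 -0.5 0; 0 0.64 0 -0.67 0; 0 0.82 0 -0.83 0; 0 0.95 0 -0.94 0; 0 1.09 0 -1.06 0; 0 1.09 0 -1.06 0")

```text
time: 11.72
ee_pos: [460.8, -249.4, 172.8]
ee_rot: [-0.161, 1.561, 0.163]
wrist_force: [-3.5, 0.9, 1.9]
grip_width: 26.2
```

```bash
python3 - <<'E'
from h import *
st()
arc([0,-0.5]); cam('scene','sc6')
E
```

```text
t 11.72 ee [ 460.8 -249.4  172.8] F [-3.5  0.9  1.9] w 26.2 q [-0.14  0.35  0.7   1.99 -0.29  0.9   2.49]
x [ 0.004  0.002 -1.   ] y [-0.205  0.979  0.001] z [0.979 0.205 0.004]
tool y yaw 101.8 need world yaw turn -0.2 spin units (tool x down => neg) 0.03
0 [ 0.01  0.01 -0.  ]
-0.5 [ 0.06  0.01 -0.04]
now r 171.1 theta 0.1 lat -0.2
```

View pics/sc6.png

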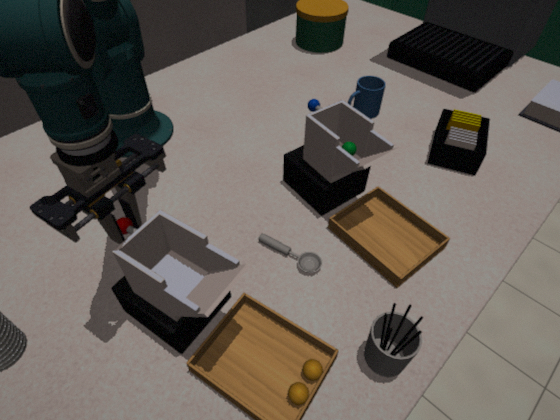

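The tub is upright again and the balls are in the tray at (312,369) and (299,393). I'll release the knob gently and then rise straight up.

>>> apply_moves(steps="0.35 0 0 0 0; 0.5 0 0 0 0; 0.7 0 0 0 0; 0.7 0 0 0 0; 0.7 0 0 0 0; 0.7 -0.7 0 0 0; 0.7 -2 0 0 0; 0.7 -4 0 0 0")

```text
time: 12.78
ee_pos: [459.8, -249.4, 274.1]
ee_rot: [-0.16, 1.563, 0.163]
wrist_force: [1.4, 0.8, -0.1]
grip_width: 64.4
```

>>> apply_moves(steps="0.7 -1 0 0 0; 0.7 -2 1 -1 0; 0.7 -2.5 2.5 -1 0; 0.7 -2.5 4.5 -1 0; 0.7 -2.5 6.5 -1 0; 0.7 -2.5 6.5 -1 0")

```text
time: 13.52
ee_pos: [401.7, -92.9, 337.9]
ee_rot: [-0.164, 1.56, 0.168]
wrist_force: [0.8, -0.8, -0.5]
grip_width: 64.4
```

```bash
python3 - <<'E'
from h import *
st()
W0=np.load('w.npz')
from scipy.optimize import least_squares
for n in ('scene','top'):
    d=cam(n,n+'7'); im=d['image'].astype(int); w=world(d); z=w[...,2]
    r=(im[...,0]>90)&(im[...,1]<50)&(im[...,2]<50)&(z>150)&(z<215)
    P=w[r]; c=np.median(P,0); print(n,r.sum(),'knob med',c.round(1))
    box=(w[...,0]>430)&(w[...,0]<850)&(w[...,1]<-90)&(w[...,1]>-330)
    for lo,hi,nm in((178,200,'rim high'),(200,215,'rim')):
        m=box&(z>lo)&(z<hi)
        print(nm,m.sum(),np.round(np.hstack([cv2.minAreaRect(w[m][:,:2].astype(np.float32))[0],cv2.minAreaRect(w[m][:,:2].astype(np.float32))[2]]),1))
    for b in robot.look_for(n,'choc1_center')[:4]:
        print(round(b['score'],2),px(d,*b['box'][:2]).round())
    a=W0[n]; mb=(a[...,1]>150)&(a[...,1]<330)&(a[...,0]>430)&(a[...,0]<680)&(a[...,2]>80)
    print('mint diff',np.percentile(np.abs(w[mb]-a[mb]).max(1),[50,90]))
E
```

```text
t 13.53 ee [401.7 -92.9 337.9] F [ 0.8 -0.8 -0.5] w 64.4 q [-0.46 -0.12  0.57  2.01  0.07  1.23  1.86]
x [ 0.004  0.003 -1.   ] y [-0.21   0.978  0.002] z [0.978 0.21  0.004]
tool y yaw 102.1 need world yaw turn -0.5 spin units (tool x down => neg) 0.06
scene 134 knob med [ 464.7 -252.2  200.4]
rim high 2351 [ 562.  -230.1   11.8]
rim 1045 [ 523.6 -238.    11.8]
0.86 [ 804. -162.   34.]
mint diff [0.96004519 2.35492782]
top 93 knob med [ 457.3 -249.   200.6]
rim high 1051 [ 555.5 -229.3   11. ]
rim 689 [ 517.9 -237.6   11.8]
0.47 [ 791. -154.   39.]
mint diff [2.01385606 4.88072074]
```

View pics/scene7.png

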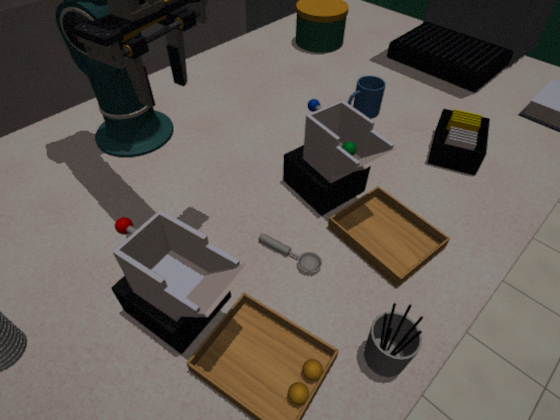

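The red-knob tub is upright within about 1 mm of where it started (knob at 124,226), both gold balls are in the tray, and the gripper is clear. I'm handing the job in.

```bash
python3 - <<'E'
from h import *
print(robot.sign_off())
E
```

```text
the job is handed in; nothing more can be done
None
```

Both gold chocolates rolled into the wooden tray, and the red-knob tub is back upright on its stand. I pinched the knob, rocked the tub about its front base edge to 65°, held it there for about a second, rocked it back along the same arc and let go.

**Last checks:**
- **Chocolates:** the picture shows both balls in the tray. The detector found only one per view.
- **Red-knob tub:** the knob and rim are within about 1 mm of their starting positions, and the yaw differs by 1° or less.
- **Forces and time:** the wrist force stayed at about 6 N or less in every reading. The job took about 13.6 s.
- **Blue-knob tub:** the arm never went near it below about 340 mm, and it looks the same in the pictures. The before/after depth difference there was a median of 1 mm in the scene view and 2 mm in the top view, with a 90th percentile of 5 mm in the top view. I took this as camera noise, not movement.

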